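# Slide the brass shim out from under the print screen and put it on its rest

## Robot

A 6-joint arm with a two-finger parallel gripper is mounted at the origin on the work surface. World frame = base frame: x ahead of the robot, y to its left, z up, the work surface at z = 0. Lengths are in m, angles in degrees, forces in N, time in s.
With the tool pointing down it reaches from about 0.4 to 0.825 m from the base axis. Payload 7 kg.
Tool frame: the origin (TCP) lies at the centre of the arm's flange, where the gripper is bolted on; the fingertips stand 178 mm ahead of it and the grasp point (between the pads) lies 159 mm ahead of it (r.tips_ahead is the z of the fingertips in the tool frame, in m); z points along the fingers, y is the line along which they close (so a half turn about z gives the same grasp; the last joint's range is limited). The gripper opens to 88 mm and grips with 3 to 60 N. Pads are 19 mm wide; open, the fingers measure 130 mm over their backs; the gripper's body (78 mm by 193 mm) begins 47 mm behind the grasp point.
Start: joints at [89.043, 20.546, 0.682, 0, -70.136, -16.507], TCP at [0.203, 0.644, 0.405] pointing down, gripper open.
Joint ranges: [-176.03, 176.03], [-82.01, 121.73], [-58.28, 71.71], [-173.87, 95.51], [-174.79, -0.11], [-173.66, 173.66]. Speed limits (degrees/s): [136.94, 136.94, 172.46, 180, 180, 180].

## Interface

Orientations are given as [roll, pitch, yaw] about the fixed x, y, z axes, in that order (R = Rz(yaw) Ry(pitch) Rx(roll)).
In Python, from plant import r gives the robot as it stands. The module is installed in compiled form; this text tells all that it offers.
- The arm moves only by the shell command python3 -m pendant 'ROWS' [FORCE]. ROWS is JSON, a list that holds one entry, the list of rows, each a list of 7 numbers: the shift along the tool's x, y, z in m, then the turn, a rotation vector about the tool's x, y, z in degrees, then the gripper command: -1 is shut, 1 is fully open, values between are in proportion. A call has 1 to 5 rows; each row is the pose to reach, as a shift and turn from the pose commanded when the call began, along the tool's axes at that moment; what a row does not reach only later rows make up. A row lasts 1/10 s, in which the tool goes at most 50 mm and 8.59 degrees, less where a joint would pass 70% of its speed; a pose out of reach is approached as far as the arm can. A call with a gripper value outside its range is refused whole. The fingers move at their own pace and stop on an object; FORCE is the grip in N (left out, the last holds). Time passes only in rows, so rows that repeat a pose let the fingers close. It gives the time, the measured TCP pose, the force, the opening and the grip force at its end, in the units of the state.
- r.get_state(): the state, without advancing time (a new reading comes with each control period).
- r.capture(name): name is "scene" or "top" or "wrist"; returns the picture (480x640x3 uint8, red, green, blue); there is no depth.
- r.camera_params(name): a dict with "fx", "fy", "cx", "cy" (pixels), "R" (3x3) and "t" (3): a world point X has camera coordinates R X + t. Camera axes: x right, y down, z forward; pixel columns grow to the right and rows downward; lengths in m; the calibration is good to about 2 mm. A picture is of the moment at which its call begins: read the wrist's pose just before it. camera_params takes no time and is no camera call; for the wrist camera it gives the pose at the moment of the call.
- r.close_job(): hands the job in; it is judged then, once.
The state is a dict: "time_s": time; "joints": joint angles; "qd": joint speeds; "joint_torque": joint torques, N m; "tcp_pos": TCP position; "eef_rot": TCP orientation; "contact_force": force on the tool from outside, world axes, zero at the start; "moment": the same for the moment, N m; "gripper_width": finger opening in m; "gripper_force": force on a finger pad.
Only numpy, scipy, OpenCV 4.12 (cv2) and the standard library are available. Lean on these libraries where they do the work, as an engineer would, in place of code of your own. Each camera call takes 0.05 s, during which the arm holds its last target. There are 200 camera calls.

## Task

The brass off-contact shim has been left in the shallow channel of the printing board, with its far end under the screen. Press on it from above and draw it along the channel until it sticks out about 40 mm past the board's free edge, then take it by the part that sticks out, set it down gently and flat on the empty red rest, between the end lips, and let go. The board is sprung and easily bent: never load it with more than 15 N; keep off the screen, do not drop the shim, and leave everything else where it stands.

Things in the scene. Friction and masses are not known exactly. Their poses are not given: they have to be found in the camera images.
- board_edge (a point): Fixed point of the blue press: middle of the free edge of its pink-grey printing board, level with the board's top face (100 mm above the bench, unloaded). x: level, from the free edge along the channel to the screen; y along the edge; z up. Under the board for x < 70 mm, and in front of it, there is only the bench.
- screen_front (a point): Fixed to the press: middle of the front face of the wooden screen frame's front bar (240 mm long across the board, 22 high, its underside 10 mm above the shim's top), which stands 135 mm in from the board's free edge; the screen covers the board beyond it. Axes as board_edge.
- shim_mid (a point): Centre of the brass shim, a plain flat plate 120 x 50 x 4 mm, about 0.2 kg. x: along its length (as board_edge's x at the start), y: across, z up. It starts lying in the channel, its near end 30 to 60 mm in from the board's free edge, its far end under the screen. It tips off if its centre passes the edge.
- rest_red_bed (a point): Centre of the top face of the bed of the empty red rest, a fixed stand: bed 40 mm above the bench, 136 mm long (x), 36 wide (y), so the shim overhangs it 7 mm each side; a lip across each end, 10 mm higher than the bed, 136 mm between the lips. Its foot, 160 x 90 mm, is 8 mm high. x along the bed; either way round will do.
- spare_shim_mid (a point): Centre of the spare aluminium shim, 120 x 50 x 4 mm, lying on the green rest (same shape as the yellow one). Leave alone.
- rest_green: The green rest, fixed, with the spare shim on it; origin at the centre of its underside, x along its bed
- ink_blue: Ink jar with blue label, 70 mm across, 75 high, loose; origin at the centre of its underside. Leave alone.
- ink_red: Ink jar with red label, 70 mm across, 75 high, loose; origin at the centre of its underside. Leave alone.
- tub: Clear plastic tub, 100 mm across, 70 high, loose; origin at the centre of its underside. Leave alone.
- squeegee: Squeegee lying flat, 65 x 200 x 30 mm, wooden handle and red blade, loose; origin under the handle. Leave alone.
- film_roll: Upright roll of white film, 70 mm across, 220 high, loose; origin at the centre of its underside. Leave alone.
- ink_knife: Ink knife (spatula) lying on the bench, loose. Leave alone.
- board: The board, 340 mm long (x 0 to 340 from its free edge), 180 wide, 18 thick, slick (friction about 0.3). Two flat dark steel guide strips on it, 4 mm high (as thick as the shim), 22 wide, run from the free edge 200 mm inwards; between them lies the channel, 53 mm wide, on the middle line. Origin on the hinge line, in the underside; x as board_edge.
- shim: The brass shim; origin at the centre of its underside
- screen: The wooden screen frame with its mesh, fixed to the press; origin on the bench under board_edge, axes as board_edge
- table: The bench
- board_hinge (a point): Fixed point of the press, under the board: middle of the sprung cross hinge on which the board rocks, 170 mm in from the free edge; axes as board_edge. Spring 75 N m/rad: pressed, the free edge dips, then springs back. A press from above meets about 18 N per mm at 105 mm from the free edge and 4 N per mm at 30 mm, so its height alone does not tell the load.
Mind the look-alikes: they are no part of the job. Of the things shaped like the shim, the brass one is meant.

How it is judged:
By the outcome, as a careful person would: the job done as asked, in the order asked, and still so for the second after the job is handed in, with the robot touching nothing.
It also fails if it takes over 69 s, if anything falls off the work surface, if the arm or the gripper's body presses on something with over 40 N, if the wrist force passes 120 N, or if a joint passes its speed limit or range.

## Working session

There is one attempt and no reset: what is moved stays moved. The work goes in short steps, Python scripts to look and compute and a shell command to move; the robot and the scene stay as the last step left them, time stands still between calls to the robot, and variables do not carry over. Pictures are saved under pics/ and viewed, at most 11 in all, crops included, and the job is handed in when it is done.

```bash
mkdir -p pics; ls; python3 - <<'E'
from plant import r
import cv2,numpy as np
s=r.get_state();print(s)
a=r.capture("scene");b=r.capture("top")
cv2.imwrite("pics/s.png",a[:,:,::-1]);cv2.imwrite("pics/t.png",b[:,:,::-1])
for n in("scene","top","wrist"):print(n,r.camera_params(n))
E
```

```text
pics
{'time_s': 0.0, 'joints': array([ 8.90442364e+01,  2.05919280e+01,  6.32884050e-01, -2.02048048e-02,
       -7.01342998e+01, -1.65061116e+01]), 'qd': array([-0.03514288, -0.03661626, -0.03322236, -0.05118174, -0.007115  ,
        0.00752722]), 'joint_torque': array([ 1.92509484e-03, -5.82718456e+01,  2.93036610e+01,  6.99671879e+00,
        6.81074336e-03, -1.57251966e-04]), 'tcp_pos': array([0.20249916, 0.64370629, 0.40370984]), 'eef_rot': array([ 1.79905106e+02, -8.31229962e-03, -1.74687498e+01]), 'contact_force': array([-0.59737403,  0.08375157,  0.30931892]), 'moment': array([-0.00937847,  0.02224208, -0.05116212]), 'gripper_force': 0.0, 'gripper_width': 0.08788773204513825}
scene {'fx': 580.1891950350056, 'fy': 580.1891950350056, 'cx': 328.1900333433312, 'cy': 231.2866999153254, 'R': array([[-0.84286969,  0.53794165,  0.01376458],
       [ 0.45376932,  0.72426897, -0.51916073],
       [-0.28924744, -0.4313389 , -0.85456578]]), 't': array([ 0.46360412, -0.11903392,  1.64776036])}
top {'fx': 624.5020460753195, 'fy': 624.5020460753195, 'cx': 329.3389481599283, 'cy': 233.18679557727086, 'R': array([[-0.01812368, -0.99970507,  0.0161648 ],
       [-0.98608144,  0.01519955, -0.1655668 ],
       [ 0.16527227, -0.01894048, -0.98606609]]), 't': array([-0.05835343,  0.54430971,  1.56194957])}
wrist {'fx': 388.9696153893587, 'fy': 388.9696153893587, 'cx': 325.5271607636499, 'cy': 238.50678673805638, 'R': array([[-0.29929849, -0.95415567,  0.00271423],
       [-0.92527199,  0.29093061,  0.24337445],
       [-0.23300676,  0.07033021, -0.96992861]]), 't': array([ 0.67428093, -0.02976815,  0.39015102])}
```

View pics/s.png

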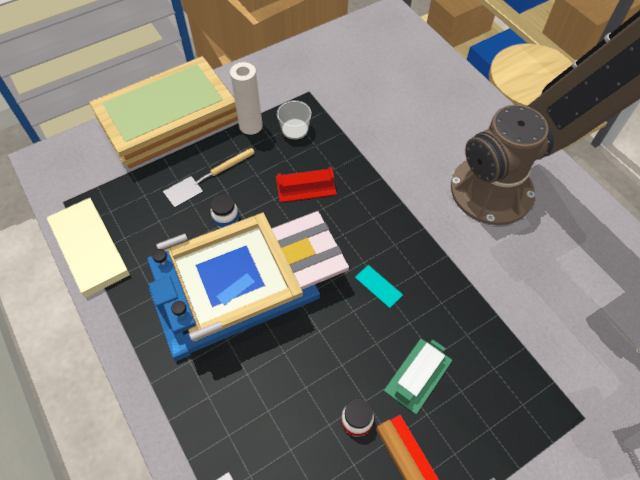

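View pics/t.png

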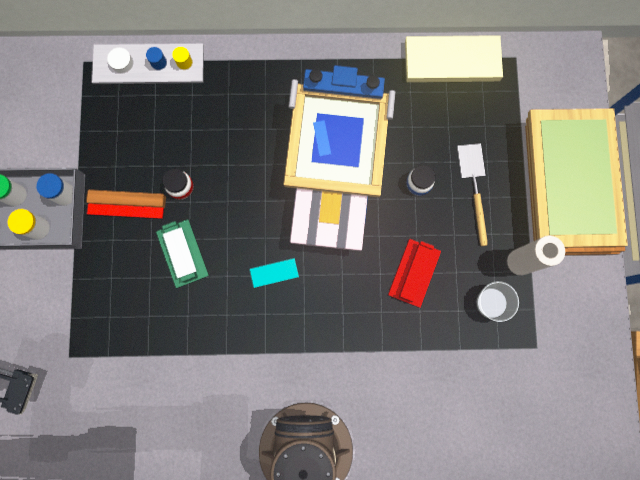

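Scene view: the brass plate is at about (297,250), in the channel of the board. The empty red rest is at (306,185). Candidates for the shim in the top view:
- Brass in the channel at (330,207). This one fits: right colour, lying in the channel with its far end under the screen.
- Cyan plate on the bench at (275,272).
- White/aluminium spare on the green rest at (181,252).

Next I'll confirm it in a crop and measure.

```bash
cat > h.py <<'E'
import cv2,numpy as np
from plant import r
def ray(P,uv,z):
    R,t=np.array(P["R"]),np.array(P["t"]); c=-R.T@t
    d=R.T@np.array([(uv[0]-P["cx"])/P["fx"],(uv[1]-P["cy"])/P["fy"],1.])
    return c+d*(z-c[2])/d[2]
def proj(P,X):
    q=np.array(P["R"])@np.array(X)+np.array(P["t"]); return np.array([P["fx"]*q[0]/q[2]+P["cx"],P["fy"]*q[1]/q[2]+P["cy"]])
def blobs(m,amin=60):
    cs,_=cv2.findContours(m.astype(np.uint8),cv2.RETR_EXTERNAL,cv2.CHAIN_APPROX_NONE)
    return sorted([c for c in cs if cv2.contourArea(c)>amin],key=cv2.contourArea,reverse=True)
E
python3 - <<'E'
from h import *
for n,f in(("top","t"),("scene","s")):
    P=r.camera_params(n);a=cv2.imread(f"pics/{f}.png");h=cv2.cvtColor(a,cv2.COLOR_BGR2HSV)
    H,S,V=[h[...,i].astype(int) for i in range(3)]
    br=(H>18)&(H<28)&(S>150)&(V>120); red=((H<5)|(H>175))&(S>180)&(V>80)
    pk=((H>150)|(H<8))&(S>8)&(S<60)&(V>180)
    for nm,m,z in(("brass",br,.104),("red",red,.05),("pink",pk,.1)):
        for c in blobs(m,150)[:4]:
            q=cv2.boxPoints(cv2.minAreaRect(c)); 
            print(n,nm,cv2.contourArea(c),q.round(1).tolist(),[ray(P,p,z)[:2].round(4).tolist() for p in q])
a=cv2.imread("pics/t.png")[170:320,270:460];cv2.imwrite("pics/c.png",cv2.resize(a,None,fx=4,fy=4,interpolation=cv2.INTER_CUBIC))
E
```

```text
top brass 517.5 [[319.0, 221.10000610351562], [322.29998779296875, 191.39999389648438], [341.20001220703125, 193.5], [337.8999938964844, 223.1999969482422]] [[0.5644, -0.0412], [0.6401, -0.0506], [0.634, -0.0979], [0.5583, -0.088]]
top red 2013.5 [[387.3999938964844, 294.8999938964844], [409.20001220703125, 236.8000030517578], [441.6000061035156, 249.0], [419.79998779296875, 307.1000061035156]] [[0.382, -0.2114], [0.5299, -0.2725], [0.497, -0.3546], [0.35, -0.2924]]
top red 764.0 [[86.69999694824219, 214.10000610351562], [87.30000305175781, 202.8000030517578], [163.3000030517578, 207.0], [162.60000610351562, 218.3000030517578]] [[0.6018, 0.5541], [0.6314, 0.5538], [0.6175, 0.3589], [0.5879, 0.3598]]
top pink 421.0 [[289.79998779296875, 241.89999389648438], [296.29998779296875, 188.10000610351562], [312.5, 190.0], [306.0, 243.8000030517578]] [[0.5138, 0.0319], [0.6505, 0.0145], [0.6449, -0.026], [0.5083, -0.008]]
scene brass 459.0 [[281.3999938964844, 247.39999389648438], [307.8999938964844, 236.8000030517578], [314.6000061035156, 253.60000610351562], [288.1000061035156, 264.200012207
[... 603 characters left out ...]
293.3999938964844, 272.6000061035156], [342.3999938964844, 252.39999389648438], [348.3999938964844, 267.0], [299.3999938964844, 287.20001220703125]] [[0.6345, -0.0249], [0.5048, -0.0088], [0.5146, 0.0326], [0.6423, 0.0158]]
scene pink 595.5 [[271.70001220703125, 228.10000610351562], [318.79998779296875, 210.0], [323.5, 222.3000030517578], [276.3999938964844, 240.5]] [[0.6167, -0.1613], [0.4879, -0.1447], [0.4975, -0.1068], [0.6245, -0.1239]]
scene pink 361.5 [[308.29998779296875, 237.3000030517578], [329.8999938964844, 228.6999969482422], [336.6000061035156, 245.60000610351562], [315.1000061035156, 254.1999969482422]] [[0.5529, -0.0898], [0.494, -0.0826], [0.5062, -0.0326], [0.564, -0.0402]]
```

View pics/c.png

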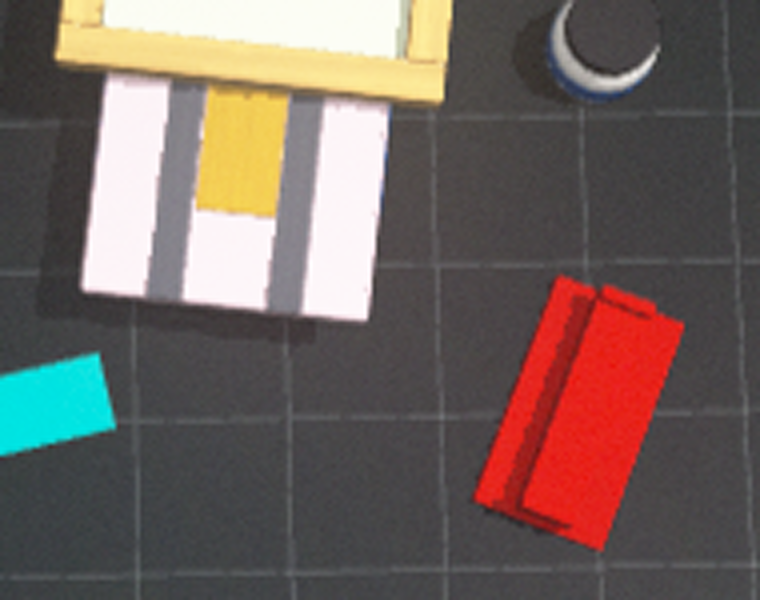

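The crop shows the brass shim in the channel, near end at crop (237,213), with the red rest empty. Brass is the right one. I'll move above the board for a close look.

```bash

cat >> h.py <<'E'
def tool():
    from scipy.spatial.transform import Rotation as Ro
    s=r.get_state(); return np.array(s["tcp_pos"]),Ro.from_euler("xyz",s["eef_rot"],degrees=True).as_matrix(),s
def shift(target,yaw):
    p,M,s=tool(); return (M.T@(np.array(target)-p)).round(4), round(-(yaw-s["eef_rot"][2]),2)
E
A='python3 -m pendant'
$A '[[[0.027,0.028,0,0,0,0,-1],[0.054,0.056,0,0,0,0,-1],[0.082,0.085,0,0,0,0,-1],[0.11,0.114,0,0,0,0,-1],[0.137,0.143,0,0,0,0,-1]]]' 
$A '[[[0.027,0.028,0,0,0,0,-1],[0.054,0.056,0,0,0,0,-1],[0.082,0.085,0,0,0,0,-1],[0.11,0.114,0,0,0,0,-1],[0.137,0.143,0,0,0,0,-1]]]' 
$A '[[[0.027,0.028,0,0,0,0,-1],[0.054,0.056,0,0,0,0,-1],[0.082,0.085,0,0,0,0,-1],[0.11,0.114,0,0,0,0,-1],[0.137,0.143,0,0,0,0,-1]]]' 
$A '[[[0.03,0.03,0,0,0,-2,-1],[0.06,0.06,0,0,0,-4,-1],[0.09,0.09,0,0,0,-6,-1],[0.12,0.12,0,0,0,-8,-1],[0.137,0.143,0,0,0,-10.4,-1]]]'
$A '[[[0,0,0,0,0,0,-1],[0,0,0,0,0,0,-1],[0,0,0,0,0,0,-1]]]'
python3 - <<'E'
from h import *
P=r.camera_params("wrist");a=r.capture("wrist");cv2.imwrite("pics/w1.png",a[:,:,::-1])
import pickle;pickle.dump(P,open("w1.pkl","wb"))
p,M,s=tool();print(p,s["eef_rot"],s["contact_force"])
E
```

```text
time_s: 0.6
tcp_pos: [0.2908, 0.4647, 0.4043]
eef_rot: [180.0, 0.0, -17.5]
contact_force: [-0.0, -0.1, -0.4]
gripper_width: 0.0534
gripper_force: 0.0
time_s: 1.1
tcp_pos: [0.3784, 0.2872, 0.4045]
eef_rot: [180.0, 0.0, -17.4]
contact_force: [0.2, -0.1, 1.0]
gripper_width: 0.0131
gripper_force: 0.0
time_s: 1.6
tcp_pos: [0.4662, 0.1096, 0.4046]
eef_rot: [-180.0, 0.0, -17.5]
contact_force: [1.2, 0.8, 0.6]
gripper_width: 0.0005
gripper_force: 0.0
time_s: 2.1
tcp_pos: [0.5546, -0.0685, 0.404]
eef_rot: [180.0, 0.0, -7.0]
contact_force: [-0.4, 1.1, 0.2]
gripper_width: 0.0004
gripper_force: 0.0
time_s: 2.4
tcp_pos: [0.5534, -0.0658, 0.4045]
eef_rot: [-180.0, 0.0, -7.1]
contact_force: [0.7, 0.4, 0.2]
gripper_width: 0.0007
gripper_force: 0.0
[ 0.55336769 -0.06553209  0.40469577] [-1.79990847e+02  1.63445508e-03 -7.03418132e+00] [0.03873411 0.34617313 0.81424991]
```

View pics/w1.png

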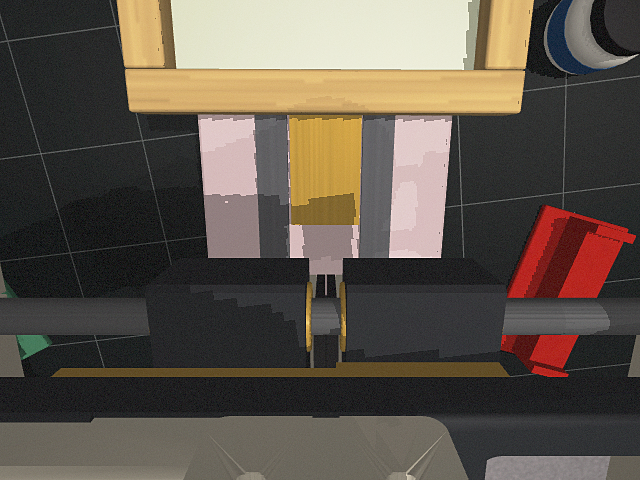

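Wrist view: shim near end at row 225, columns 290–360. The screen bar's lower front edge is at row ~113, and the board sides are at columns ~205 and ~445. The fingers hide the free edge.

```bash
python3 - <<'E'
from h import *
import pickle
P=pickle.load(open("w1.pkl","rb"));T=r.camera_params("top");S=r.camera_params("scene")
for n,uv,z in(("shimL",(290,225),.104),("shimR",(360,225),.104),("shimLfar",(289,116),.104),("shimRfar",(363,116),.104),("barL",(129,111),.136),("barR",(521,111),.136),("barLb",(129,113),.114),("barRb",(521,113),.114),
 ("boardL",(207,257),.1),("boardR",(441,257),.1),("boardLf",(199,117),.1),("boardRf",(451,117),.1)): print(n,ray(P,uv,z).round(4))
for uv in((290,243),(362,250.2)):print("edge top",ray(T,uv,.1).round(4))
for uv in((348.5,267),(322.5,221)):print("board? scene",ray(S,uv,.1).round(4))
# red rest: bright bed/lips outline, foot corners z=.008
a=cv2.imread("pics/w1.png")
for c,Q,f in((T,"top","t"),(S,"scene","s")):
    h=cv2.cvtColor(cv2.imread(f"pics/{f}.png"),cv2.COLOR_BGR2HSV).astype(int);m=((h[...,0]<5)|(h[...,0]>175))&(h[...,1]>180)&(h[...,2]>60)
    m[:, :200]=0
    if Q=="scene": m[300:]=0
    b=blobs(m)[0];q=cv2.approxPolyDP(b,2.5,True)[:,0];print(Q,[(p.tolist(),ray(c,p,.008)[:2].round(3).tolist(),ray(c,p,.05)[:2].round(3).tolist()) for p in q])
im=[]
t=cv2.imread("pics/t.png")[230:315,380:450];s=cv2.imread("pics/s.png")[160:210,268:345]
t=cv2.resize(t,None,fx=6,fy=6,interpolation=cv2.INTER_CUBIC);s=cv2.resize(s,None,fx=4.8,fy=4.8,interpolation=cv2.INTER_CUBIC)
H=max(t.shape[0],s.shape[0]);o=np.zeros((H,t.shape[1]+s.shape[1],3),np.uint8);o[:t.shape[0],:t.shape[1]]=t;o[:s.shape[0],t.shape[1]:]=s
cv2.imwrite("pics/rr.png",o);print(o.shape,t.shape)
E
```

```text
shimL [ 0.5618 -0.0403  0.104 ]
shimR [ 0.5555 -0.0915  0.104 ]
shimLfar [ 0.6379 -0.0507  0.104 ]
shimRfar [ 0.6316 -0.1013  0.104 ]
barL [0.6504 0.0428 0.136 ]
barR [ 0.6213 -0.1939  0.136 ]
barLb [0.652  0.0534 0.114 ]
barRb [ 0.6203 -0.2046  0.114 ]
boardL [0.544  0.0266 0.1   ]
boardR [ 0.5222 -0.1507  0.1   ]
boardLf [0.6452 0.0121 0.1   ]
boardRf [ 0.6236 -0.1628  0.1   ]
edge top [0.511  0.0315 0.1   ]
edge top [ 0.4902 -0.1466  0.1   ]
board? scene [0.5144 0.0327 0.1   ]
board? scene [ 0.4975 -0.1116  0.1   ]
top [([409, 239], [0.531, -0.278], [0.524, -0.272]), ([388, 294], [0.387, -0.218], [0.384, -0.213]), ([420, 306], [0.355, -0.3], [0.353, -0.293]), ([440, 251], [0.498, -0.359], [0.492, -0.35])]
scene [([331, 167], [0.347, -0.303], [0.365, -0.276]), ([278, 174], [0.489, -0.362], [0.503, -0.333]), ([280, 201], [0.531, -0.278], [0.543, -0.252]), ([336, 194], [0.386, -0.216], [0.403, -0.192])]
(510, 790, 3) (510, 420, 3)
```

View pics/rr.png

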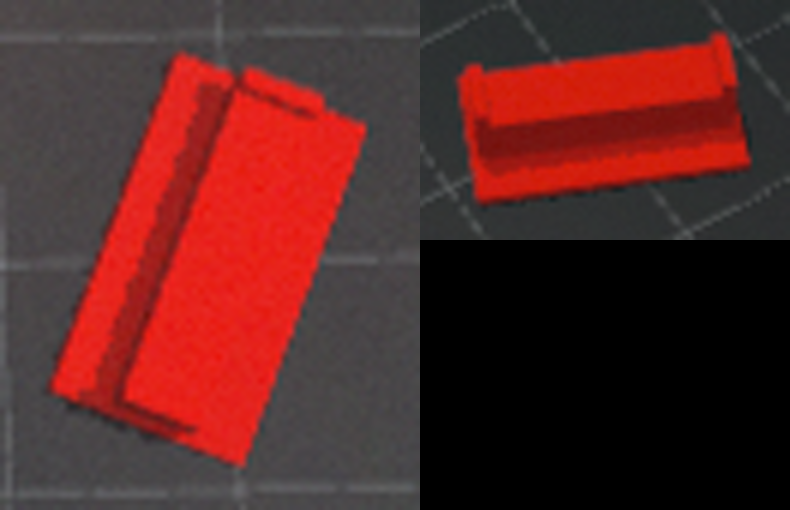

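Rest (top view): foot corners give centre ≈ (0.443,-0.289), yaw -22.4°, and size 156×88, which matches. Board edge ≈ (0.501,-0.0585), axis -7.0°. The shim's near end is 58 mm in, so it needs about a 98 mm draw. Next I go above the press point, 108 mm in, and descend.

```bash
A='python3 -m pendant'
$A '[[[0.02,0,0,0,0,0,-1],[0.04,0,0,0,0,0,-1],[0.055,0,0.02,0,0,0,-1],[0.055,0,0.05,0,0,0,-1],[0.055,0,0.08,0,0,0,-1]]]' 
$A '[[[0,0,0.012,0,0,0,-1],[0,0,0.024,0,0,0,-1],[0,0,0.03,0,0,0,-1],[0,0,0.033,0,0,0,-1],[0,0,0.034,0,0,0,-1]]]'
$A '[[[0,0,0,0,0,0,-1],[0,0,0,0,0,0,-1],[0,0,0,0,0,0,-1]]]'
python3 - <<'E'
from h import *
f=[]
p,M,s=tool();print(p,s["contact_force"])
cv2.imwrite("pics/s2.png",cv2.resize(r.capture("scene")[170:320,220:420,::-1],None,fx=4,fy=4,interpolation=cv2.INTER_CUBIC))
E
```

```text
time_s: 2.95
tcp_pos: [0.6084, -0.0718, 0.3241]
eef_rot: [-180.0, -0.1, -7.0]
contact_force: [-0.2, 0.7, -1.4]
gripper_width: 0.0002
gripper_force: 0.0
time_s: 3.45
tcp_pos: [0.6085, -0.0729, 0.2914]
eef_rot: [-180.0, -0.1, -7.1]
contact_force: [0.7, 0.5, -0.6]
gripper_width: 0.0003
gripper_force: 0.0
time_s: 3.75
tcp_pos: [0.6083, -0.073, 0.2912]
eef_rot: [-180.0, -0.0, -7.1]
contact_force: [-0.9, -0.3, 0.3]
gripper_width: 0.0004
gripper_force: 0.0
[ 0.60834945 -0.0730256   0.2912033 ] [-0.89573342 -0.28838619  0.29675216]
```

View pics/s2.png

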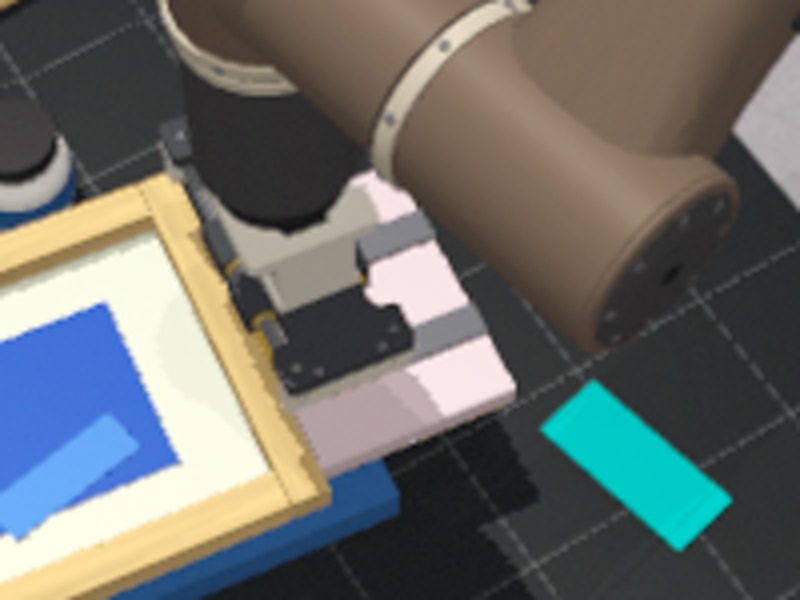

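Clear of the screen: the gripper stands over the shim just in front of the bar. Now feeling for contact.

```bash
A='python3 -m pendant'
f(){ grep -E 'tcp|contact' | tr '\n' ' '; echo; }
$A '[[[0,0,0.003,0,0,0,-1],[0,0,0.006,0,0,0,-1],[0,0,0.007,0,0,0,-1],[0,0,0.007,0,0,0,-1]]]' |f
$A '[[[0,0,0.0005,0,0,0,-1],[0,0,0.0005,0,0,0,-1]]]' |f
$A '[[[0,0,0.0005,0,0,0,-1],[0,0,0.0005,0,0,0,-1]]]' |f
$A '[[[0,0,0.0003,0,0,0,-1],[0,0,0.0003,0,0,0,-1]]]' |f
$A '[[[0,0,0.0003,0,0,0,-1],[0,0,0.0003,0,0,0,-1]]]' |f
```

```text
tcp_pos: [0.6081, -0.073, 0.2832] contact_force: [-0.6, -0.3, -0.4] 
tcp_pos: [0.6083, -0.073, 0.2831] contact_force: [-0.1, -0.5, -0.2] 
tcp_pos: [0.6082, -0.073, 0.2826] contact_force: [0.6, 0.1, -0.3] 
tcp_pos: [0.6082, -0.073, 0.2824] contact_force: [0.4, -0.5, 0.2] 
tcp_pos: [0.6082, -0.073, 0.2823] contact_force: [-0.7, -0.2, 2.1]
```

```bash
A='python3 -m pendant'
f(){ grep -E 'tcp|contact' | tr '\n' ' '; echo; }
$A '[[[0,0,0.0002,0,0,0,-1],[0,0,0.0002,0,0,0,-1]]]' |f
$A '[[[0,0,0.0002,0,0,0,-1],[0,0,0.0002,0,0,0,-1]]]' |f
$A '[[[0,0,0,0,0,0,-1],[0,0,0,0,0,0,-1]]]' |f
```

```text
tcp_pos: [0.6082, -0.073, 0.2822] contact_force: [-2.2, -0.0, 3.7] 
tcp_pos: [0.6082, -0.073, 0.2821] contact_force: [-2.3, 1.3, 6.5] 
tcp_pos: [0.6082, -0.073, 0.2821] contact_force: [-3.1, 1.5, 6.0]
```

Contact at 6 N. Starting the draw, lowering as the board softens towards the edge.

```bash
A='python3 -m pendant'
f(){ grep -E 'tcp|contact' | tr '\n' ' '; echo; }
$A '[[[0,0,0.0001,0,0,0,-1],[-0.001,0,0.00013,0,0,0,-1],[-0.003,0,0.00015,0,0,0,-1],[-0.005,0,0.0002,0,0,0,-1]]]' |f
$A '[[[-0.002,0,0.00003,0,0,0,-1],[-0.004,0,0.00006,0,0,0,-1],[-0.006,0,0.0001,0,0,0,-1]]]' |f
```

```text
tcp_pos: [0.6039, -0.0723, 0.282] contact_force: [2.2, -1.0, 4.9] 
tcp_pos: [0.5976, -0.0716, 0.2819] contact_force: [1.7, -0.3, 4.4]
```

```bash
A='python3 -m pendant'
f(){ grep -E 'tcp|contact' | tr '\n' ' '; echo; }
$A '[[[-0.002,0,0.00025,0,0,0,-1],[-0.005,0,0.00032,0,0,0,-1],[-0.008,0,0.00037,0,0,0,-1],[-0.010,0,0.0004,0,0,0,-1]]]' |f
$A '[[[-0.003,0,0.00005,0,0,0,-1],[-0.006,0,0.0001,0,0,0,-1],[-0.009,0,0.00016,0,0,0,-1]]]' |f
python3 - <<'E'
from h import *
T=r.camera_params("top");P=r.camera_params("wrist")
for n in("top","wrist"):
    P=r.camera_params(n);a=r.capture(n)[:,:,::-1].copy();cv2.imwrite(f"pics/{n}3.png",a)
    h=cv2.cvtColor(a,cv2.COLOR_BGR2HSV).astype(int);m=(h[...,0]>18)&(h[...,0]<28)&(h[...,1]>150)&(h[...,2]>60)
    for c in blobs(m,80)[:4]:
        q=c[:,0];print(n,cv2.contourArea(c),q.min(0),q.max(0),[ray(P,p,.104)[:2].round(3) for p in cv2.boxPoints(cv2.minAreaRect(c))])
E
```

```text
tcp_pos: [0.5877, -0.0703, 0.2817] contact_force: [2.4, -0.8, 5.8] 
tcp_pos: [0.5789, -0.0692, 0.2815] contact_force: [1.8, -0.8, 6.0] 
top 135.0 [318 222] [337 233] [array([ 0.538, -0.038]), array([ 0.565, -0.041]), array([ 0.559, -0.088]), array([ 0.532, -0.085])]
top 95.5 [175  55] [191  68] [array([0.992, 0.325]), array([1.008, 0.289]), array([0.979, 0.277]), array([0.963, 0.313])]
wrist 10947.5 [263 169] [386 279] [array([ 0.591, -0.043]), array([ 0.636, -0.051]), array([ 0.63, -0.1 ]), array([ 0.583, -0.095])]
wrist 1719.5 [318 362] [509 376] [array([ 0.548, -0.062]), array([ 0.537, -0.148]), array([ 0.53 , -0.148]), array([ 0.541, -0.061])]
wrist 958.5 [165 368] [320 376] [array([0.553, 0.008]), array([ 0.545, -0.062]), array([ 0.541, -0.062]), array([0.549, 0.009])]
wrist 511.0 [ 89 368] [165 376] [array([0.557, 0.042]), array([0.553, 0.008]), array([0.549, 0.009]), array([0.553, 0.043])]
```

```bash
A='python3 -m pendant'
f(){ grep -E 'tcp|contact' | tr '\n' ' '; echo; }
$A '[[[0,0,0.0002,0,0,0,-1],[-0.003,0,0.00028,0,0,0,-1],[-0.006,0,0.00035,0,0,0,-1],[-0.010,0,0.00043,0,0,0,-1]]]' |f
$A '[[[-0.003,0,0.00007,0,0,0,-1],[-0.006,0,0.00014,0,0,0,-1],[-0.010,0,0.00023,0,0,0,-1]]]' |f
```

```text
tcp_pos: [0.5692, -0.068, 0.2812] contact_force: [2.8, -0.4, 7.3] 
tcp_pos: [0.5592, -0.0667, 0.2809] contact_force: [3.1, -0.5, 6.3]
```

```bash
A='python3 -m pendant'
f(){ grep -E 'tcp|contact' | tr '\n' ' '; echo; }
$A '[[[-0.004,0,0.0002,0,0,0,-1],[-0.008,0,0.0003,0,0,0,-1],[-0.012,0,0.0004,0,0,0,-1],[-0.015,0,0.00048,0,0,0,-1]]]' |f
$A '[[[-0.004,0,0.00012,0,0,0,-1],[-0.008,0,0.00025,0,0,0,-1],[-0.012,0,0.00036,0,0,0,-1],[-0.015,0,0.00045,0,0,0,-1]]]' |f
python3 - <<'E'
from h import *
n="top";P=r.camera_params(n);a=r.capture(n)[:,:,::-1].copy();cv2.imwrite("pics/top4.png",a)
h=cv2.cvtColor(a,cv2.COLOR_BGR2HSV).astype(int);m=(h[...,0]>18)&(h[...,0]<28)&(h[...,1]>150)&(h[...,2]>60)
for c in blobs(m,50)[:4]:
    q=c[:,0];print(n,cv2.contourArea(c),q.min(0),q.max(0),[ray(P,p,.102)[:2].round(4) for p in cv2.boxPoints(cv2.minAreaRect(c))])
E
```

```text
tcp_pos: [0.5442, -0.0649, 0.2805] contact_force: [3.0, -0.7, 6.4] 
tcp_pos: [0.5293, -0.063, 0.28] contact_force: [2.1, -0.6, 7.7] 
top 144.5 [316 243] [335 254] [array([ 0.5097, -0.0329]), array([ 0.509, -0.08 ]), array([ 0.4815, -0.0794]), array([ 0.4823, -0.0325])]
top 95.5 [175  55] [191  68] [array([0.9926, 0.3256]), array([1.0088, 0.2897]), array([0.9804, 0.2778]), array([0.9643, 0.3136])]
```

```bash
A='python3 -m pendant'
f(){ grep -E 'tcp|contact' | tr '\n' ' '; echo; }
$A '[[[-0.004,0,0.0001,0,0,0,-1],[-0.008,0,0.0002,0,0,0,-1],[-0.012,0,0.0003,0,0,0,-1]]]' |f
$A '[[[-0.003,0,0.0001,0,0,0,-1],[-0.006,0,0.00018,0,0,0,-1],[-0.007,0,0.0002,0,0,0,-1],[-0.007,0,0.0002,0,0,0,-1]]]' |f
python3 - <<'E'
from h import *
n="top";P=r.camera_params(n);a=r.capture(n)[:,:,::-1].copy();cv2.imwrite("pics/top5.png",a)
h=cv2.cvtColor(a,cv2.COLOR_BGR2HSV).astype(int);m=(h[...,0]>18)&(h[...,0]<28)&(h[...,1]>150)&(h[...,2]>60)
for c in blobs(m,50)[:2]:
    q=c[:,0];print(n,cv2.contourArea(c),q.min(0),q.max(0),[ray(P,p,.102)[:2].round(4) for p in cv2.boxPoints(cv2.minAreaRect(c))])
E
```

```text
tcp_pos: [0.5175, -0.0616, 0.2797] contact_force: [3.2, 0.7, 5.9] 
tcp_pos: [0.5103, -0.0607, 0.2794] contact_force: [1.9, 0.4, 6.6] 
top 138.0 [315 251] [334 262] [array([ 0.4668, -0.0281]), array([ 0.4927, -0.0314]), array([ 0.4865, -0.0798]), array([ 0.4606, -0.0764])]
top 95.5 [175  55] [191  68] [array([0.9926, 0.3256]), array([1.0088, 0.2897]), array([0.9804, 0.2778]), array([0.9643, 0.3136])]
```

Near end now sticks out about 38–40 mm. Lifting slowly off, then opening and looking.

```bash
A='python3 -m pendant'
f(){ grep -E 'time|tcp|contact' | tr '\n' ' '; echo; }
$A '[[[0,0,-0.0004,0,0,0,-1],[0,0,-0.0008,0,0,0,-1],[0,0,-0.0012,0,0,0,-1],[0,0,-0.0016,0,0,0,-1],[0,0,-0.002,0,0,0,-1]]]' |f
$A '[[[0,0,-0.0005,0,0,0,-1],[0,0,-0.001,0,0,0,-1],[0,0,-0.002,0,0,0,-1],[0,0,-0.006,0,0,0,-1],[0,0,-0.02,0,0,0,-1]]]' |f
$A '[[[0,0,-0.03,0,0,0,1],[0.01,0,-0.06,0,0,0,1],[0.02,0,-0.09,0,0,0,1],[0.03,0,-0.11,0,0,0,1],[0.03,0,-0.12,0,0,0,1]]]' |f
$A '[[[0,0,0,0,0,0,1],[0,0,0,0,0,0,1],[0,0,0,0,0,0,1]]]' |f
python3 - <<'E'
from h import *
import pickle
P=r.camera_params("wrist");pickle.dump(P,open("w2.pkl","wb"))
cv2.imwrite("pics/w2.png",r.capture("wrist")[:,:,::-1]);cv2.imwrite("pics/t2.png",r.capture("top")[:,:,::-1])
p,M,s=tool();print(p,s["eef_rot"])
E
```

```text
time_s: 9.9 tcp_pos: [0.5098, -0.0608, 0.2805] contact_force: [1.8, -0.0, 2.9] 
time_s: 10.4 tcp_pos: [0.5091, -0.061, 0.2996] contact_force: [1.0, -0.4, 0.7] 
time_s: 10.9 tcp_pos: [0.5405, -0.0646, 0.4225] contact_force: [-0.1, -0.6, -1.1] 
time_s: 11.2 tcp_pos: [0.539, -0.0645, 0.4193] contact_force: [0.8, 0.9, -0.9] 
[ 0.53933068 -0.06447446  0.41968069] [ 1.79973666e+02  1.02095633e-01 -7.06040902e+00]
```

View pics/w2.png

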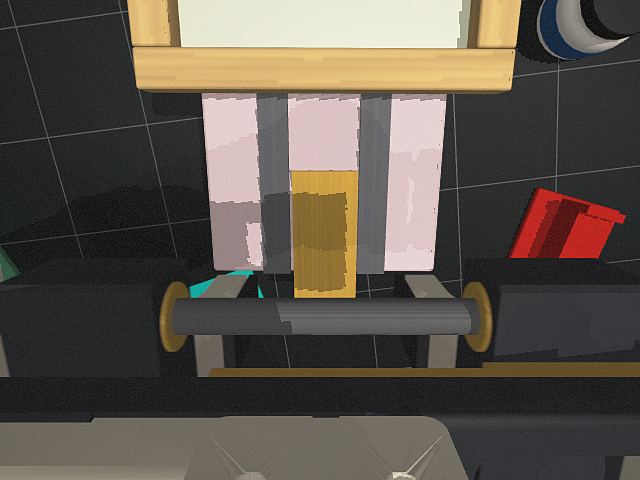

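The far end of the shim is at row 171, columns 291–358. The board's free edge is at row ~271, columns 213–435. The shim sits straight in the channel.

```bash
python3 - <<'E'
from h import *
import pickle
P=pickle.load(open("w2.pkl","rb"));T=r.camera_params("top")
f=(ray(P,(291,171),.104)+ray(P,(358,171),.104))/2;e=(ray(P,(213,271),.1)+ray(P,(435,271),.1))/2
y=np.radians(-7.05);u=np.array([np.cos(y),np.sin(y),0])
print("far",f,"edge",e,"x far",(f-e)@u,"near end",f-.12*u, "grasp",e-.018*u)
a=cv2.imread("pics/t2.png");h=cv2.cvtColor(a,cv2.COLOR_BGR2HSV).astype(int);m=(h[...,0]>18)&(h[...,0]<28)&(h[...,1]>150)&(h[...,2]>60)
for c in blobs(m,50)[:2]: print([ray(T,p,.104)[:2].round(4) for p in cv2.boxPoints(cv2.minAreaRect(c))])
w=cv2.cvtColor(cv2.imread("pics/w2.png"),cv2.COLOR_BGR2HSV).astype(int);m=(w[...,0]>18)&(w[...,0]<30)&(w[...,1]>120)&(w[...,2]>60);m[:160]=0;m[297:]=0
c=blobs(m)[0];rc=cv2.boundingRect(c);print(rc)
print(shift(e-.018*u+[0,0,.261],-7.05))
bed=ray(T,(409.2,270.8),.04);c0=np.array([.443,-.289,.04]);yr=np.radians(-22.4);print("bed left edge lateral",(bed-c0)@[-np.sin(yr),np.cos(yr),0])
E
```

```text
far [ 0.58166607 -0.06900916  0.104     ] edge [ 0.50189989 -0.05877116  0.1       ] x far 0.08041966157132534 near end [ 0.46257334 -0.0542809   0.104     ] grasp [ 0.48403599 -0.05656193  0.1       ]
[array([ 0.4655, -0.0281]), array([ 0.549 , -0.0368]), array([ 0.5436, -0.0869]), array([ 0.4602, -0.0777])]
[array([0.9917, 0.3251]), array([1.0079, 0.2893]), array([0.9795, 0.2774]), array([0.9634, 0.3132])]
(292, 171, 66, 126)
(array([-0.0557, -0.0011,  0.0588]), np.float64(-0.01))
bed left edge lateral 0.01718731621920489
```

Overhang is 39.6 mm and bed centring is confirmed. Now the grip: 18 mm out from the edge, across the width.

```bash
A='python3 -m pendant'
f(){ grep -E 'time|tcp|contact|grip' | tr '\n' ' '; echo; }
$A '[[[-0.015,0,0,0,0,0,1],[-0.035,0,0,0,0,0,1],[-0.05,-0.0008,0.02,0,0,0,1],[-0.0557,-0.0008,0.05,0,0,0,1],[-0.0557,-0.0008,0.08,0,0,0,1]]]' |f
$A '[[[0,0,0.02,0,0,0,1],[0,0,0.04,0,0,0,1],[0,0,0.06,0,0,0,1],[0,0,0.074,0,0,0,1],[0,0,0.0787,0,0,0,1]]]' |f
$A '[[[0,0,0,0,0,0,1],[0,0,0,0,0,0,1]]]' |f
python3 - <<'E'
from h import *
y=np.radians(-7.05);u=np.array([np.cos(y),np.sin(y),0])
print(shift(np.array([.4840,-.0569,.261]),-7.05))
E
```

```text
time_s: 11.8 tcp_pos: [0.4827, -0.0568, 0.3404] contact_force: [-0.7, -0.0, 0.0] gripper_width: 0.0873 gripper_force: 0.0 
time_s: 12.3 tcp_pos: [0.4832, -0.057, 0.2606] contact_force: [-0.1, -0.3, 0.9] gripper_width: 0.0879 gripper_force: 0.0 
time_s: 12.5 tcp_pos: [0.4846, -0.0568, 0.2627] contact_force: [-0.1, -0.4, -0.8] gripper_width: 0.0876 gripper_force: 0.0 
(array([-0.0006,  0.0002,  0.0017]), np.float64(0.0))
```

Closing with a moderate grip, in steps.

```bash
A='python3 -m pendant'
f(){ grep -E 'time|tcp|contact|grip' | tr '\n' ' '; echo; }
$A '[[[0,0,0.001,0,0,0,0.3],[0,0,0.001,0,0,0,0.3],[0,0,0.001,0,0,0,0.2],[0,0,0.001,0,0,0,0.2]]]' 10 |f
$A '[[[0,0,0,0,0,0,-1],[0,0,0,0,0,0,-1],[0,0,0,0,0,0,-1]]]' 10 |f
$A '[[[0,0,0,0,0,0,-1],[0,0,0,0,0,0,-1],[0,0,0,0,0,0,-1]]]' 45 |f
```

```text
time_s: 12.9 tcp_pos: [0.4846, -0.0569, 0.2613] contact_force: [0.2, 0.1, -0.3] gripper_width: 0.0609 gripper_force: 0.0 
time_s: 13.2 tcp_pos: [0.4846, -0.0569, 0.261] contact_force: [-0.5, -0.7, 0.5] gripper_width: 0.0499 gripper_force: 10.0 
time_s: 13.5 tcp_pos: [0.4846, -0.0569, 0.261] contact_force: [0.5, 0.0, 0.5] gripper_width: 0.0487 gripper_force: 45.0
```

```bash
A='python3 -m pendant'
f(){ grep -E 'time|tcp|contact|grip' | tr '\n' ' '; echo; }
$A '[[[0,0,-0.001,0,0,0,-1],[0,0,-0.002,0,0,0,-1],[0,0,-0.004,0,0,0,-1],[0,0,-0.006,0,0,0,-1],[0,0,-0.008,0,0,0,-1]]]' |f
$A '[[[0,0,-0.004,0,0,0,-1],[0,0,-0.010,0,0,0,-1],[0,0,-0.018,0,0,0,-1],[0,0,-0.024,0,0,0,-1],[0,0,-0.028,0,0,0,-1]]]' |f
$A '[[[0,0,0,0,0,0,-1],[0,0,0,0,0,0,-1]]]' |f
python3 - <<'E'
from h import *
a=r.capture("wrist")[:,:,::-1];s=cv2.resize(r.capture("scene")[170:320,240:420,::-1],None,fx=3,fy=3)
cv2.imwrite("pics/l1.png",np.hstack([cv2.resize(a,(400,300)),s[75:375,:400]]))
E
```

```text
time_s: 14.0 tcp_pos: [0.4845, -0.0569, 0.2691] contact_force: [1.1, 0.9, -2.9] gripper_width: 0.0491 gripper_force: 45.0 
time_s: 14.5 tcp_pos: [0.4847, -0.0568, 0.298] contact_force: [1.0, 0.2, -2.1] gripper_width: 0.0487 gripper_force: 45.0 
time_s: 14.7 tcp_pos: [0.4845, -0.0569, 0.297] contact_force: [-1.2, 0.4, -3.4] gripper_width: 0.0489 gripper_force: 45.0
```

View pics/l1.png

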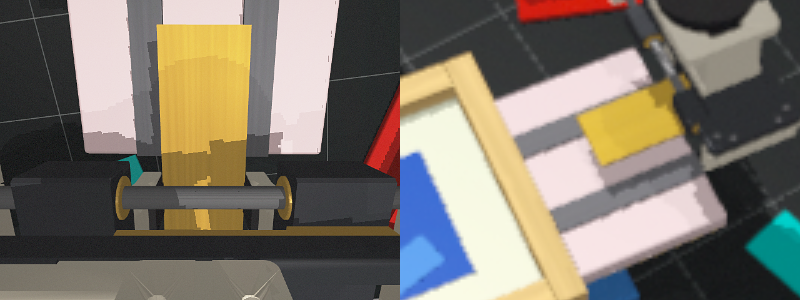

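The shim is held and lifted, roughly level. Checking its tilt.

```bash
python3 - <<'E'
from h import *
p,M,s=tool();P=r.camera_params("wrist");a=r.capture("wrist")[:,:,::-1].copy()
h=cv2.cvtColor(a,cv2.COLOR_BGR2HSV).astype(int);m=(h[...,0]>18)&(h[...,0]<30)&(h[...,1]>120)&(h[...,2]>60);m[255:]=0;m[:,:200]=0;m[:,450:]=0
c=max(blobs(m),key=cv2.contourArea)[:,0]
top=c[:,1].min();q=c[abs(c[:,1]-top-6)<1];uL,uR=q[:,0].min(),q[:,0].max();print(top,uL,uR)
for z in np.arange(-.012,.0121,.003):
    zz=p[2]-.159+.002+z
    L,Rr=ray(P,(uL,top),zz),ray(P,(uR,top),zz);mid=(L+Rr)/2
    print(round(z*1e3,1),"width",np.linalg.norm(L-Rr).round(4),"tool xy",(M.T@(mid-p))[:2].round(4))
print(p,s["moment"],s["contact_force"])
E
```

```text
39 251 401
-12.0 width 0.0525 tool xy [ 0.1001 -0.0002]
-9.0 width 0.0514 tool xy [ 0.0994 -0.0002]
-6.0 width 0.0503 tool xy [ 0.0987 -0.0002]
-3.0 width 0.0493 tool xy [ 0.098  -0.0002]
-0.0 width 0.0482 tool xy [ 0.0973 -0.0002]
3.0 width 0.0472 tool xy [ 0.0967 -0.0002]
6.0 width 0.0461 tool xy [ 0.096  -0.0002]
9.0 width 0.0451 tool xy [ 0.0953 -0.0002]
12.0 width 0.044 tool xy [ 0.0946 -0.0002]
[ 0.48442924 -0.05689488  0.29674578] [ 0.04714457  0.10227126 -0.00808371] [-0.31384874  0.18807143 -3.403205  ]
```

```bash
A='python3 -m pendant'
f(){ grep -E 'time|tcp|contact|grip' | tr '\n' ' '; echo; }
$A '[[[0,0,-0.01,0,0,0,-1],[0,0.005,-0.02,0,0,0,-1],[-0.002,0.015,-0.03,0,0,0,-1],[-0.006,0.03,-0.035,0,0,0,-1],[-0.01,0.05,-0.035,0,0,0,-1]]]' |f
$A '[[[-0.004,0.02,0,0,0,0,-1],[-0.008,0.04,0,0,0,0,-1],[-0.013,0.06,0,0,0,0,-1],[-0.018,0.08,0,0,0,0,-1],[-0.022,0.1,0,0,0,0,-1]]]' |f
$A '[[[-0.004,0.02,0,0,0,0,-1],[-0.009,0.04,0,0,0,0,-1],[-0.013,0.058,0,0,0,0,-1],[-0.016,0.07,0,0,0,0,-1],[-0.0171,0.0754,0,0,0,0,-1]]]' |f
$A '[[[0,0,0,0,0,3,-1],[0,0,0,0,0,7,-1],[0,0,0,0,0,11,-1],[0,0,0,0,0,14,-1],[0,0,0,0,0,15.35,-1]]]' |f
$A '[[[0,0,0,0,0,0,-1],[0,0,0,0,0,0,-1],[0,0,0,0,0,0,-1]]]' |f
python3 - <<'E'
from h import *
p,M,s=tool();print(p,s["eef_rot"],s["gripper_width"])
ims={}
for n in("wrist","scene","top"):
    P=r.camera_params(n);a=r.capture(n)[:,:,::-1].copy();cv2.imwrite(f"pics/{n}7.png",a)
    h=cv2.cvtColor(a,cv2.COLOR_BGR2HSV).astype(int);m=(h[...,0]>18)&(h[...,0]<30)&(h[...,1]>120)&(h[...,2]>60)
    c=blobs(m,60)
    for k in c[:3]:
        x=k[:,0];print(n,cv2.contourArea(k),x.min(0),x.max(0))
b=cv2.imread("pics/scene7.png")[120:240,230:390];b=cv2.resize(b,(400,300),interpolation=cv2.INTER_CUBIC)
t=cv2.imread("pics/top7.png")[220:325,370:510];t=cv2.resize(t,(400,300),interpolation=cv2.INTER_CUBIC)
w=cv2.resize(cv2.imread("pics/wrist7.png"),(400,300))
cv2.imwrite("pics/m7.png",np.vstack([np.hstack([w,b]),np.hstack([t,0*t])]))
E
```

```text
time_s: 15.35 tcp_pos: [0.4682, -0.1063, 0.3334] contact_force: [-0.5, 0.1, -3.0] gripper_width: 0.0488 gripper_force: 45.0 
time_s: 15.85 tcp_pos: [0.433, -0.2034, 0.3325] contact_force: [0.4, 0.2, -1.9] gripper_width: 0.0487 gripper_force: 45.0 
time_s: 16.35 tcp_pos: [0.4071, -0.2758, 0.3322] contact_force: [0.1, -0.4, -2.0] gripper_width: 0.0485 gripper_force: 45.0 
time_s: 16.85 tcp_pos: [0.4081, -0.2744, 0.3321] contact_force: [0.0, 1.2, -2.7] gripper_width: 0.0487 gripper_force: 45.0 
time_s: 17.15 tcp_pos: [0.4081, -0.2745, 0.332] contact_force: [0.0, 0.0, -2.8] gripper_width: 0.0488 gripper_force: 45.0 
[ 0.40813666 -0.27447699  0.33202407] [ 1.79999992e+02  9.60797698e-04 -2.23615206e+01] 0.04880754484474864
wrist 36285.0 [250  39] [402 297]
wrist 8726.0 [182 335] [639 376]
wrist 851.5 [442 282] [467 351]
scene 691.0 [119 103] [235 164]
scene 409.5 [279 139] [308 159]
scene 115.0 [173 224] [257 257]
top 527.0 [  7 209] [ 35 234]
top 124.0 [173  50] [191  68]
```

View pics/m7.png

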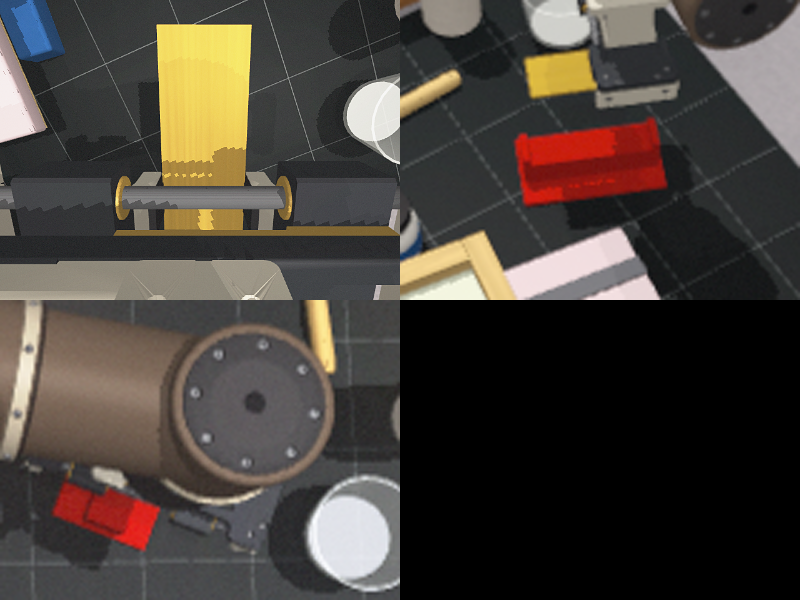

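The shim is held above the rest. In the scene crop its far edge is at px (280,143)–(282,159), and the bed's front edge runs (281,186)–(333,179). I'll estimate droop and check the bed.

```bash
python3 - <<'E'
from h import *
p,M,s=tool();S=r.camera_params("scene")
for z in np.arange(-.012,.0121,.004):
    zz=p[2]-.157+z; print(round(z*1e3),[(M.T@(ray(S,q,zz)-p))[:2].round(4) for q in((280,142.8),(282,158.8))])
c0=np.array([.443,-.289,.04]);yr=np.radians(-22.4);u=np.array([np.cos(yr),np.sin(yr),0]);v=np.array([-u[1],u[0],0])
for q in((280.8,186),(332.8,179.2)): 
    d=ray(S,q,.04)-c0;print("bed front edge",d@u,d@v)
for q in(("far lip top front",(281.2,183)),("near lip",(331.5,170))): print(q[0],proj(S,c0+u*.068+v*.018),proj(S,c0-u*.068+v*.018))
E
```

```text
-12 [array([0.0958, 0.0328]), array([ 0.0978, -0.0205])]
-8 [array([0.096 , 0.0295]), array([ 0.098 , -0.0237])]
-4 [array([0.0962, 0.0261]), array([ 0.0982, -0.0269])]
0 [array([0.0964, 0.0227]), array([ 0.0985, -0.03  ])]
4 [array([0.0967, 0.0194]), array([ 0.0987, -0.0332])]
8 [array([0.0969, 0.016 ]), array([ 0.0989, -0.0364])]
12 [array([0.0971, 0.0127]), array([ 0.0991, -0.0396])]
bed front edge 0.06949971269504225 0.016195057200230407
bed front edge -0.07564777040150797 0.01719945452173788
far lip top front [281.43032087 186.45347978] [330.13821137 179.80072719]
near lip [281.43032087 186.45347978] [330.13821137 179.80072719]
```

Both views agree on a far-end droop of about 5 mm (~2.7°). I'll descend, then pitch the tool 2.5° to level it.

```bash
A='python3 -m pendant'
f(){ grep -E 'time|tcp|contact|grip|rot' | tr '\n' ' '; echo; }
$A '[[[0,0.001,0.015,0,0,0,-1],[0,0.001,0.035,0,0,0,-1],[0,0.001,0.055,0,0,0,-1],[0,0.001,0.075,0,0,0,-1],[0,0.001,0.09,0,0,0,-1]]]' |f
$A '[[[0,0,0.008,0,0,0,-1],[-0.0017,0,0.014,0,0.6,0,-1],[-0.0035,0,0.018,0,1.25,0,-1],[-0.0052,0,0.02,0,1.9,0,-1],[-0.0069,0,0.022,0,2.5,0,-1]]]' |f
$A '[[[0,0,0,0,0,0,-1],[0,0,0,0,0,0,-1],[0,0,0,0,0,0,-1]]]' |f
python3 - <<'E'
from h import *
p,M,s=tool();print(p,s["eef_rot"],"grasp",p+M[:,2]*.159)
S=r.camera_params("scene");a=r.capture("scene")[:,:,::-1].copy();b=cv2.resize(a[120:240,230:390],(800,600),interpolation=cv2.INTER_CUBIC);cv2.imwrite("pics/s8.png",b)
E
```

```text
time_s: 17.8 tcp_pos: [0.4075, -0.2754, 0.2409] eef_rot: [180.0, 0.0, -22.4] contact_force: [0.7, 0.6, -2.7] gripper_width: 0.0489 gripper_force: 45.0 
time_s: 18.3 tcp_pos: [0.4013, -0.2728, 0.2204] eef_rot: [-180.0, -2.6, -22.4] contact_force: [-0.7, -0.1, -2.7] gripper_width: 0.0487 gripper_force: 45.0 
time_s: 18.6 tcp_pos: [0.4016, -0.2729, 0.2204] eef_rot: [-180.0, -2.5, -22.4] contact_force: [-0.1, 1.0, -2.0] gripper_width: 0.0484 gripper_force: 45.0 
[ 0.40160591 -0.27287358  0.22035101] [-179.99468916   -2.53918178  -22.41119995] grasp [ 0.40812361 -0.27554553  0.06150712]
```

View pics/s8.png

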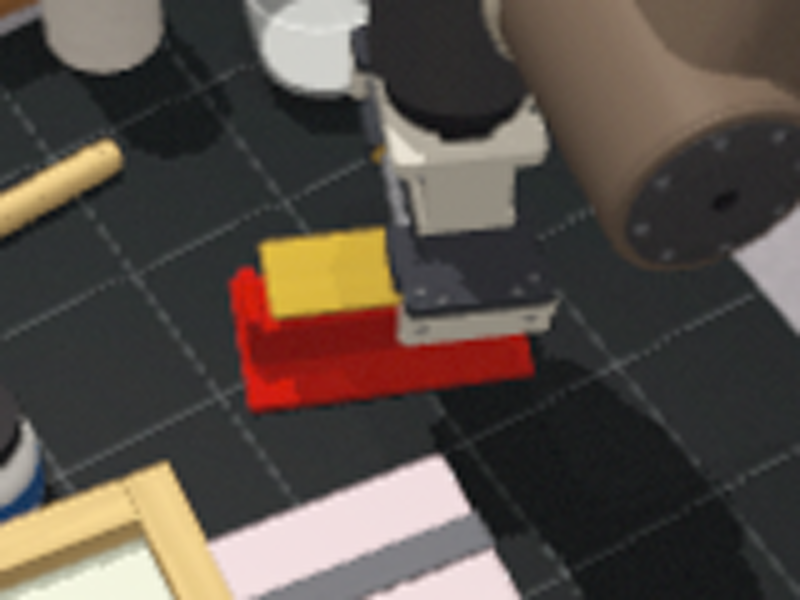

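The far end is inboard of the far lip and clear of it. Lowering gently now.

```bash
A='python3 -m pendant'
f(){ grep -E 'tcp|contact|width' | tr '\n' ' '; echo; }
$A '[[[-0.0002,0,0.005,0,0,0,-1],[-0.0004,0,0.01,0,0,0,-1],[-0.0006,0,0.014,0,0,0,-1],[-0.0007,0,0.0155,0,0,0,-1],[-0.0007,0,0.0155,0,0,0,-1]]]' |f
$A '[[[0,0,0.0005,0,0,0,-1],[0,0,0.001,0,0,0,-1],[0,0,0.001,0,0,0,-1]]]' |f
$A '[[[0,0,0.0005,0,0,0,-1],[0,0,0.001,0,0,0,-1],[0,0,0.001,0,0,0,-1]]]' |f
$A '[[[0,0,0.0005,0,0,0,-1],[0,0,0.001,0,0,0,-1],[0,0,0.001,0,0,0,-1]]]' |f
```

```text
tcp_pos: [0.4012, -0.2728, 0.204] contact_force: [-0.3, 0.1, -2.9] gripper_width: 0.0482 
tcp_pos: [0.4015, -0.2728, 0.2036] contact_force: [-0.5, 0.9, -2.3] gripper_width: 0.0488 
tcp_pos: [0.4015, -0.2728, 0.2025] contact_force: [0.7, -0.7, -2.8] gripper_width: 0.0489 
tcp_pos: [0.4016, -0.2728, 0.2019] contact_force: [-1.1, 2.1, 4.9] gripper_width: 0.0488
```

Contact at the nominal height. I'll ease the grip so the shim settles flat, then open.

```bash
A='python3 -m pendant'
f(){ grep -E 'tcp|contact|grip' | tr '\n' ' '; echo; }
$A '[[[0,0,0,0,0,0,-1],[0,0,0,0,0,0,-1],[0,0,0,0,0,0,-1]]]' 12 |f
$A '[[[0,0,0.0003,0,0,0,-1],[0,0,0.0003,0,0,0,-1],[0,0,0.0003,0,0,0,-1]]]' 5 |f
$A '[[[0,0,0,0,0,0,-1],[0,0,0,0,0,0,-1]]]' 3 |f
```

```text
tcp_pos: [0.4016, -0.2729, 0.2018] contact_force: [-2.0, 1.3, 5.4] gripper_width: 0.05 gripper_force: 12.0 
tcp_pos: [0.4017, -0.2729, 0.2015] contact_force: [-2.3, 0.9, 5.0] gripper_width: 0.0499 gripper_force: 5.0 
tcp_pos: [0.4017, -0.2729, 0.2013] contact_force: [-1.1, 0.5, 4.1] gripper_width: 0.0501 gripper_force: 3.0
```

```bash
A='python3 -m pendant'
f(){ grep -E 'tcp|contact|grip' | tr '\n' ' '; echo; }
$A '[[[0,0,0,0,0,0,0.2],[0,0,0,0,0,0,0.3],[0,0,0,0,0,0,0.4],[0,0,0,0,0,0,0.6],[0,0,0,0,0,0,0.7]]]' |f
$A '[[[0,0,0,0,0,0,0.8],[0,0,0,0,0,0,0.8],[0,0,0,0,0,0,0.8]]]' |f
$A '[[[0.0003,0,-0.007,0,0,0,0.8],[0.0007,0,-0.016,0,0,0,0.8],[0.0013,0,-0.03,0,0,0,0.8],[0.0022,0,-0.05,0,0,0,0.8],[0.003,0,-0.07,0,0,0,0.8]]]' |f
$A '[[[0,0,-0.03,0,-2.5,0,0.8],[0,0,-0.06,0,-2.5,0,0.8],[-0.02,0,-0.09,0,-2.5,0,0.8],[-0.03,0,-0.11,0,-2.5,0,0.8],[-0.03,0,-0.11,0,-2.5,0,0.8]]]' |f
python3 - <<'E'
from h import *
w=r.capture("wrist")[:,:,::-1];s=r.capture("scene")[:,:,::-1];cv2.imwrite("pics/t9.png",r.capture("top")[:,:,::-1])
cv2.imwrite("pics/f9.png",np.hstack([cv2.resize(w,(400,300)),cv2.resize(s[130:235,250:390],(400,300),interpolation=cv2.INTER_CUBIC)]))
print(r.get_state()["time_s"])
E
```

```text
tcp_pos: [0.4015, -0.2729, 0.2011] contact_force: [-0.2, 0.5, 0.2] gripper_width: 0.0713 gripper_force: 0.0 
tcp_pos: [0.4015, -0.2729, 0.2012] contact_force: [0.5, -0.4, -0.3] gripper_width: 0.0789 gripper_force: 0.0 
tcp_pos: [0.4014, -0.2728, 0.2727] contact_force: [-0.1, 0.3, -0.4] gripper_width: 0.0787 gripper_force: 0.0 
tcp_pos: [0.3686, -0.2595, 0.3838] contact_force: [0.3, -0.3, -0.3] gripper_width: 0.0787 gripper_force: 0.0 
22.8
```

View pics/f9.png

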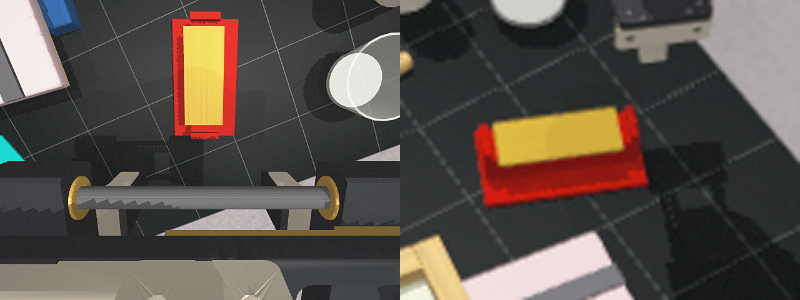

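The shim lies flat on the bed, between both lips (wrist crop: shim rows 27–125, lips at rows 17 and 133). The gripper is clear, so I'm handing in.

```bash
python3 -c "
from plant import r
print(r.close_job())"
```

```text
the job is handed in; nothing more can be done
None
```

The brass shim was drawn out to about 40 mm past the board's edge, gripped by the part sticking out, and released flat on the red rest between the end lips. The highest press force I read was 7.7 N, and the job was handed in at about 23 s.

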